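Sort vials by height into the rows of a bifold-door cabinet

ROBOT

A 6-joint arm with a two-finger parallel gripper is mounted at the origin on the work surface. World frame = base frame: x ahead of the robot, y to its left, z up, the work surface at z = 0. Lengths are in m, angles in rad, forces in N, time in s.
With the tool pointing down it reaches from about 0.35 to 0.775 m from the base axis. Payload 5.5 kg.
Tool frame: the origin (TCP) lies between the finger pads; the fingertips stand 22 mm ahead of it and the grasp point (between the pads) lies 3 mm ahead of it (env.finger_overhang is the distance from the TCP to the fingertips, in m); y points along the fingers, x is the direction in which the jaws open and shut, and the axes are right-handed (so a half turn about y gives the same grasp; the last joint's range is limited). The gripper opens to 85 mm and grips with 20 to 120 N. Pads are 22 mm wide; open, the fingers measure 114 mm over their backs; the gripper's body (76 mm by 85 mm) begins 54 mm behind the grasp point. The pads swing forward as they close: fully open they stand 13 mm farther back than shut.
Start: joints at [-1.481, 0.313, 0.046, 1.304, 0, 1.431], TCP at [0.131, -0.56, 0.253] pointing down, gripper open.
Joint ranges: [-2.76, 2.76], [-0.86, 1.69], [-1.03, 1.26], [-2.2, 2.34], [-1.47, 1.5], [-3.14, 3.14]. Speed limits (rad/s): [2.57, 2.57, 3.14, 3.14, 3.14, 3.14].

INTERFACE

Orientations are given as a unit quaternion [w, x, y, z].
In Python, from workcell import monitor, cams, job, env gives the robot as it stands.
- The arm moves only by the tool drive_tool, never from a script. Its argument "plan" is text: rows parted by semicolons, each of 7 numbers parted by spaces: the opening, from -1 (shut) to 1 (fully open), then the shift along the tool's x, y, z in mm, then the turn, a rotation vector about the tool's x, y, z in degrees. In form: gripper x y z rx ry rz; .... A call has 1 to 8 rows; each row shifts and turns the pose as measured when the row begins, along the tool's axes as they then stand; what a row does not reach is not made up. A row lasts 1/8 s, in which the tool goes at most 62.5 mm and 10.7 degrees, less where a joint would pass 70% of its speed; a pose out of reach is approached as far as the arm can. A call is refused whole if a number of a shift passes 62.5 or a number of a turn 10.7, either way. A call with a gripper value outside its range is refused whole. The fingers move at their own pace and stop on an object; "grip_force" is the grip in N (left out, the last holds). Time passes only in rows, so rows that do not move let the fingers close. It gives the time, the measured TCP pose, the force and the opening at its end, in the units of the state.
- monitor.get_state(): the state, without advancing time (a new reading comes with each control period).
- cams.read_camera(name): name is "scene" or "top" or "wrist"; returns (picture, depth): 480x640x3 uint8, red, green, blue; 480x640 float32, m along the optical axis (not along the pixel's ray), 0 where there is no reading.
- cams.calibration(name): a dict with "fx", "fy", "cx", "cy" (pixels), "R" (3x3) and "t" (3): a world point X has camera coordinates R X + t. Camera axes: x right, y down, z forward; pixel columns grow to the right and rows downward; lengths in m; the calibration is good to about 2 mm. The wrist camera is an equidistant fisheye: a pixel r from the principal point sees the ray r / f radians off the axis. A picture is of the moment at which its call begins: read the wrist's pose just before it. calibration takes no time and is no camera call; for the wrist camera it gives the pose at the moment of the call.
- job.hand_in(): hands the job in, once; it reports no verdict.
The state is a dict: "clock": time; "joint_pos": joint angles; "qvel": joint speeds; "tau": joint torques, N m; "tcp_pos": TCP position; "orientation": TCP orientation; "wrist_force": force on the tool from outside, world axes, zero at the start; "ft_torque": the same for the moment, N m; "finger_gap": finger opening in m.
Only numpy, scipy, OpenCV 4.12 (cv2) and the standard library are available. Lean on these libraries where they do the work, as an engineer would, in place of code of your own. Each camera call takes 0.05 s, during which the arm holds its last target.

TASK

Pull the small vial cabinet's bifold door by its upright handle until both panels are folded fully open, and leave it open. Then slide the three loose vials across the pad into the cabinet, each wholly inside the row whose sample vial at the back has the same height. Never lift or tip a vial, leave the two samples standing where they are (a nudge does not matter) and leave the timer, the red bowl and the white carton alone.

Things in the scene. Friction and masses are not known exactly. Their poses are not given: they have to be found in the camera images.
- cabinet: Low white cabinet fixed to the table, no roof, floor or sill; walls 32 mm high. Origin: on the table, in its front plane, midway between its rows; x into the cabinet, away from the robot, y left, z up. Two rows along x: left y 3 to 57 mm, right y -57 to -3 mm, x 0 to 115 mm (back wall). A rail 6 mm wide, 10 mm high parts them. Left wall 25 mm thick, right 8 mm.
- row_left (a point): Middle of the mouth of the left row, on the table in the front plane of the cabinet (cabinet x 0, y 30 mm); row 54 mm wide.
- row_right (a point): Middle of the mouth of the right row, on the table in the front plane of the cabinet (cabinet x 0, y -30 mm); row 54 mm wide.
- pivot (a point): Fixed upright hinge axis of the bifold door at the left end of the cabinet's front, on the table (cabinet x -2, y 75 mm).
- leaf1 (a joint): First door panel about the pivot: 0 closed, 1.45 rad stop, fully folded; swings to the robot, clockwise from above. Two panels 68 mm wide, 32 high, 5 thick; panel 2 follows by itself, its free end in the track along the front. Folded, they stand out 70 mm before the left wall, handle on the left. Under 2 N at the handle; stays where left. Starts at 0 to 0.25.
- handle (a point): Top end, 70 mm above the table, of the door handle: an upright round steel bar, 10 mm in diameter, 56 mm along panel 1 from the pivot and 16 mm in front of its middle plane. It stands 38 mm clear above the panel's top edge: pinch it there from above, fingertips above 34 mm. It moves on a circle of 58 mm radius about the pivot.
- tall_a: Loose glass vial, 30 mm in diameter, 62 mm tall, paper label, 23 mm cap, straight-sided up to 16 mm below its top, upright on the pad before the cabinet; which vial stands where changes. Origin: centre of its underside, z up. 20 to 65 g. Slides upright if pushed below about 20 mm height, may tip if pushed higher.
- tall_b: Loose glass vial, 30 mm in diameter, 62 mm tall, paper label, 23 mm cap, straight-sided up to 16 mm below its top, upright on the pad before the cabinet; which vial stands where changes. Origin: centre of its underside, z up. 20 to 65 g. Slides upright if pushed below about 20 mm height, may tip if pushed higher.
- short_a: Loose glass vial, 30 mm in diameter, 42 mm tall, paper label, 23 mm cap, straight-sided up to 16 mm below its top, upright on the pad before the cabinet; which vial stands where changes. Origin: centre of its underside, z up. 20 to 65 g. Slides upright if pushed below about 20 mm height, may tip if pushed higher.
- sample_tall: Loose glass vial, 30 mm in diameter, 62 mm tall, paper label, 23 mm cap, straight-sided up to 16 mm below its top, upright at the back of one row, 95 mm behind the front plane: the sample of the height that belongs in that row; which row changes. Origin: centre of its underside, z up. 20 to 65 g. Slides upright if pushed below about 20 mm height, may tip if pushed higher.
- sample_short: Loose glass vial, 30 mm in diameter, 42 mm tall, paper label, 23 mm cap, straight-sided up to 16 mm below its top, upright at the back of one row, 95 mm behind the front plane: the sample of the height that belongs in that row; which row changes. Origin: centre of its underside, z up. 20 to 65 g. Slides upright if pushed below about 20 mm height, may tip if pushed higher.
- timer: Bystander: a flat white timer with a black display, 75 x 58 x 16 mm, loose on the table. Origin: centre of its underside.
- cap_bowl: Bystander: a red plastic bowl, 84 mm across, 38 mm high, loose on the table. Origin: centre of its underside.
- carton: Bystander: a white carton, 70 x 110 x 50 mm, loose on the table. Origin: centre of its underside.

How it is judged:
On the way:
1. the bifold door is folded open (value of joint leaf1 above 1.3 rad), for 0.2 s.
At the end, for the whole second after the job is handed in: All five vials upright (0.12 rad), on the table, at rest, tall ones in one row with the tall sample and short ones in the other: axes 12 to 115 mm behind the front plane and 12 to 56 mm to the row's side of the middle rail; door still open over 1.2 rad (((y of tall_a in the frame of cabinet between 0.012 and 0.056 m and y of tall_b in the frame of cabinet between 0.012 and 0.056 m and y of short_a in the frame of cabinet between -0.056 and -0.012 m and y of sample_tall in the frame of cabinet between 0.012 and 0.056 m and y of sample_short in the frame of cabinet between -0.056 and -0.012 m) or (y of tall_a in the frame of cabinet between -0.056 and -0.012 m and y of tall_b in the frame of cabinet between -0.056 and -0.012 m and y of short_a in the frame of cabinet between 0.012 and 0.056 m and y of sample_tall in the frame of cabinet between -0.056 and -0.012 m and y of sample_short in the frame of cabinet between 0.012 and 0.056 m)) and x of tall_a in the frame of cabinet between 0.012 and 0.115 m and angle between each of tall_a, tall_b, short_a, sample_tall, sample_short's own z axis and vertical below 0.12 rad and linear speed of each of tall_a, tall_b, short_a, sample_tall, sample_short below 0.02 m/s and height (world z) of each of tall_a, tall_b, short_a, sample_tall, sample_short below 0.006 m and x of tall_b in the frame of cabinet between 0.012 and 0.115 m and x of short_a in the frame of cabinet between 0.012 and 0.115 m and x of sample_tall in the frame of cabinet between 0.012 and 0.115 m and x of sample_short in the frame of cabinet between 0.012 and 0.115 m and value of joint leaf1 above 1.2 rad); the robot touches nothing.
It fails at once if a vial is lifted off the pad (over 15 mm) (height (world z) of any of tall_a, tall_b, short_a, sample_tall, sample_short above 0.015 m).
It fails at once if a vial is tipped (over 0.5 rad) (angle between any of tall_a, tall_b, short_a, sample_tall, sample_short's own z axis and vertical above 0.5 rad).
It fails at once if a sample vial is moved from its place (over 30 mm) (distance of any of sample_tall, sample_short from where it was at the start of the episode above 0.03 m).
It fails at once if a bystander is moved (over 20 mm) (distance of any of timer, cap_bowl, carton from where it was at the start of the episode above 0.02 m).
It also fails if it takes over 72 s, if anything falls off the work surface, if the arm or the gripper's body presses on something with over 40 N, if the wrist force passes 120 N, or if a joint passes its speed limit or range.

## Working session

There is one attempt and no reset: what is moved stays moved. The work goes in short steps, Python scripts to look and compute and a tool call to move; the robot and the scene stay as the last step left them, time stands still between calls to the robot, and variables do not carry over. Pictures are saved under pics/ and viewed, and the job is handed in when it is done.

Besides the shell and the picture viewer there is one more tool, called after ">>>" by a JSON object that holds its "name" and its "arguments". drive_tool: Moves the arm, as the interface text tells. Its arguments: {"type":"object","properties":{"plan":{"type":"string"},"grip_force":{"type":"number"}},"required":["plan"]}

```bash
ls; mkdir -p pics
cat > h.py <<'E'
import numpy as np, cv2
from workcell import monitor, cams, job, env
def shot(n,f):
    p,d=cams.read_camera(n); cv2.imwrite('pics/'+f+'.png',p[:,:,::-1]); np.save('pics/'+f+'.npy',d); return p,d
def world(c,u,v,d):
    X=np.array([(u-c['cx'])/c['fx']*d,(v-c['cy'])/c['fy']*d,d]); return np.array(c['R']).T@(X-np.array(c['t']))
def plane(c,u,v,z):
    R=np.array(c['R']);t=np.array(c['t']); o=-R.T@t; r=R.T@np.array([(u-c['cx'])/c['fx'],(v-c['cy'])/c['fy'],1]); return o+r*(z-o[2])/r[2]
def proj(c,X):
    q=np.array(c['R'])@X+np.array(c['t']); return c['fx']*q[0]/q[2]+c['cx'],c['fy']*q[1]/q[2]+c['cy']
E
python3 - <<'E'
from h import *
shot('scene','s0');shot('top','t0')
for n in('scene','top'): 
    c=cams.calibration(n);print(n,c, -np.array(c['R']).T@c['t'])
print(monitor.get_state())
E
```

```text
pics
scene {'fx': 465.767736349035, 'fy': 465.767736349035, 'cx': 323.89518819679006, 'cy': 237.85931830087654, 'R': array([[ 0.78902052,  0.61422021, -0.01342234],
       [ 0.52990209, -0.69143688, -0.49103851],
       [-0.31088648,  0.38032693, -0.87103446]]), 't': array([-0.44545513, -0.30764898,  1.17925171])} [ 0.88111048 -0.38761349  0.87012232]
top {'fx': 453.3098792284286, 'fy': 453.3098792284286, 'cx': 323.3102212031075, 'cy': 242.0011376224768, 'R': array([[-0.02369916, -0.99969299, -0.00722974],
       [-0.97999118,  0.02466046, -0.19750733],
       [ 0.19762499,  0.00240433, -0.98027475]]), 't': array([-0.00562589,  0.58488653,  0.80566529])} [ 0.41383072 -0.02198482  0.90525205]
{'clock': 0.1, 'joint_pos': array([-1.48059553e+00,  3.13950574e-01,  4.51165316e-02,  1.30359564e+00,
        1.89963462e-05,  1.43121287e+00]), 'qvel': array([ 0.00046363, -0.00200342,  0.00198619,  0.00053725,  0.00045792,
       -0.00012085]), 'tau': array([ 2.22561466e-03, -4.81724238e+01,  2.99245119e+01,  1.28438906e-02,
       -2.06333248e-04, -1.21385632e-06]), 'tcp_pos': array([ 0.13093452, -0.5594778 ,  0.25249342]), 'orientation': array([ 0.55444608, -0.55360023,  0.43977694, -0.4389904 ]), 'wrist_force': array([-0.45276042,  0.07606131,  0.99844481]), 'ft_torque': array([ 0.01482218,  0.02289386, -0.0408899 ]), 'finger_gap': 0.08545304022684955}
```

View pics/s0.png

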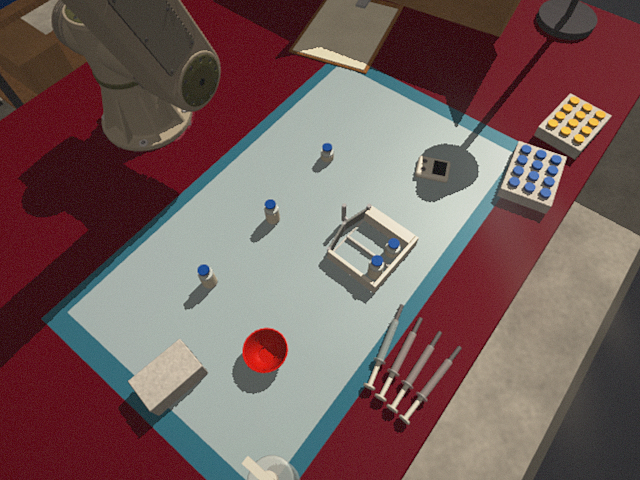

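View pics/t0.png

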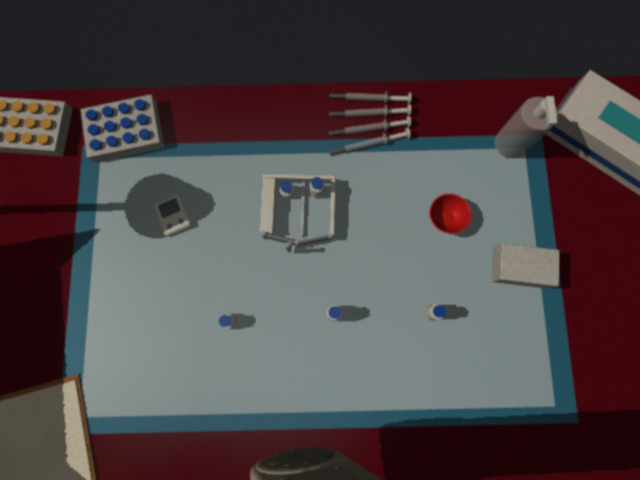

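Run:
```python
from h import *
from scipy.spatial.transform import Rotation as R
s=monitor.get_state();q=s['orientation'];print(R.from_quat([q[1],q[2],q[3],q[0]]).as_matrix().round(3), env.finger_overhang)
```

```text
[[ 0.228 -0.     0.974]
 [-0.974  0.002  0.228]
 [-0.002 -1.     0.   ]] 0.022
```

Run:
```python
from h import *
for n,f in(('scene','s0'),('top','t0')):
    c=cams.calibration(n);im=cv2.imread(f'pics/{f}.png');d=np.load(f'pics/{f}.npy')
    hsv=cv2.cvtColor(im,cv2.COLOR_BGR2HSV)
    m=cv2.inRange(hsv,(108,150,50),(130,255,255))
    k,l,st,ce=cv2.connectedComponentsWithStats(m)
    for i in range(1,k):
        if st[i,4]<25: continue
        ys,xs=np.where(l==i)
        P=np.array([world(c,x,y,d[y,x]) for x,y in zip(xs,ys) if d[y,x]>0])
        top=P[P[:,2]>np.percentile(P[:,2],60)]
        print(n,ce[i].round(1),st[i,4],'maxz',np.percentile(P[:,2],90).round(4),'top mean',top.mean(0).round(4))
    # crop upscaled
t=cv2.imread('pics/t0.png')[150:340,200:460];cv2.imwrite('pics/t0c.png',cv2.resize(t,None,fx=3,fy=3,interpolation=cv2.INTER_CUBIC)*1)
t=cv2.imread('pics/s0.png')[180:310,310:440];cv2.imwrite('pics/s0c.png',cv2.resize(t,None,fx=4.5,fy=4.5,interpolation=cv2.INTER_CUBIC))
# height map from top near cabinet
c=cams.calibration('top');d=np.load('pics/t0.npy')
pts=[world(c,u,v,d[v,u]) for v in range(165,255) for u in range(250,350)]
Z=np.array(pts)[:,2].reshape(90,100)
print('pad z',np.median([world(c,u,v,d[v,u])[2] for u in range(260,400,10) for v in range(340,390,10)]))
cv2.imwrite('pics/z0.png',cv2.resize(np.clip(Z*1000*4,0,255).astype('u1'),None,fx=6,fy=6,interpolation=cv2.INTER_NEAREST))
```

```text
scene [326.8 147.1] 51 maxz 0.0442 top mean [0.4441 0.167  0.0433]
scene [540.4 154.2] 29 maxz 0.0396 top mean [0.8384 0.4462 0.0389]
scene [269.5 203.9] 59 maxz 0.0634 top mean [ 0.4524 -0.0385  0.0634]
scene [393.5 243. ] 76 maxz 0.0439 top mean [0.7049 0.0506 0.0433]
scene [376.8 260.4] 86 maxz 0.0638 top mean [ 0.7044 -0.0108  0.0634]
scene [203.1 269.8] 73 maxz 0.0645 top mean [ 0.4516 -0.2324  0.064 ]
top [139.5 104.2] 70 maxz 0.0393 top mean [0.8907 0.3561 0.039 ]
top [123.5 107.8] 70 maxz 0.039 top mean [0.884  0.3888 0.0387]
top [107.4 111.1] 73 maxz 0.0392 top mean [0.8763 0.423  0.039 ]
top [ 91.2 114.5] 73 maxz 0.0401 top mean [0.8698 0.4555 0.0392]
top [141.8 119. ] 71 maxz 0.0397 top mean [0.857  0.3496 0.039 ]
top [125.6 122.5] 70 maxz 0.0396 top mean [0.849  0.3834 0.0391]
top [109.5 125.9] 73 maxz 0.0396 top mean [0.8439 0.4154 0.0391]
top [ 93.3 129.2] 74 maxz 0.0391 top mean [0.8378 0.4492 0.0388]
top [144.4 133.9] 69 maxz 0.0391 top mean [0.8244 0.3438 0.0388]
top [127.9 137.3] 68 maxz 0.0394 top mean [0.8177 0.3763 0.0391]
top [111.6 140.8] 72 maxz 0.0395 top mean [0.811  0.4104 0.0389]
top [ 95.2 144.2] 75 maxz 0.0394 top mean [0.8051 0.442  0.0389]
top [615.2 169.2] 176 maxz 0.0351 top mean [ 0.7262 -0.6128  0.0343]
top [316.9 182.3] 63 maxz 0.0636 top mean [ 0.7018 -0.01    0.0632]
top [285.8 186.1] 65 maxz 0.0434 top mean [0.7021 0.052  0.0428]
top [439.5 310.7] 98 maxz 0.0631 top mean [ 0.4492 -0.2301  0.0628]
top [334.5 312. ] 75 maxz 0.0632 top mean [ 0.4509 -0.0378  0.063 ]
pad z 0.0006400319358192109
```

View pics/t0c.png

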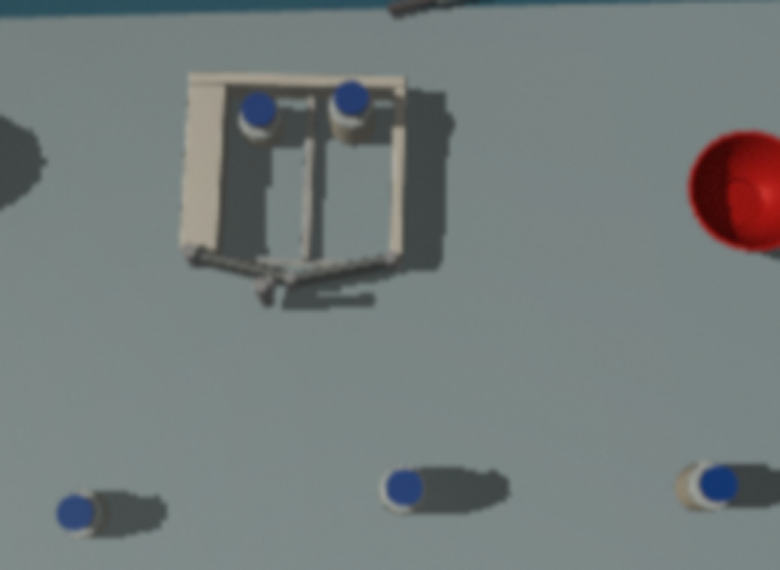

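View pics/s0c.png

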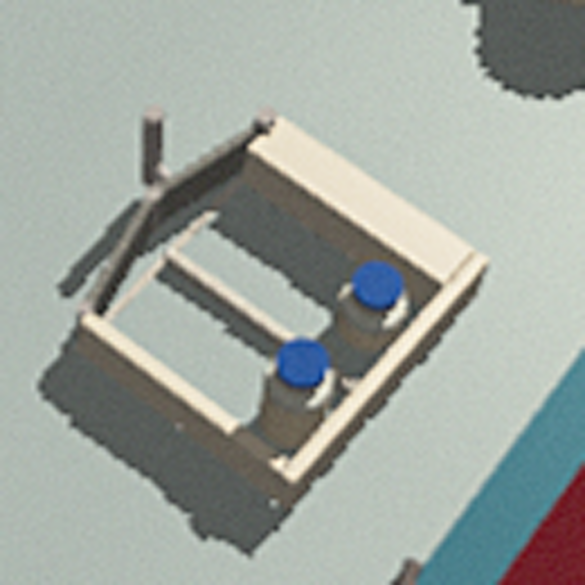

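View pics/z0.png

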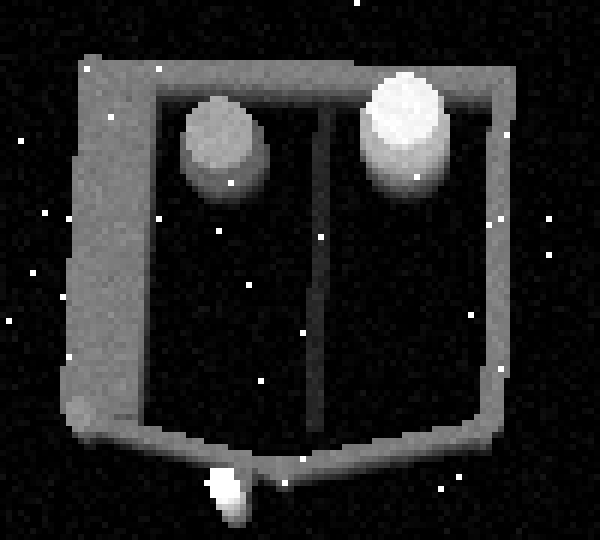

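Run:
```python
from h import *
c=cams.calibration('top');d=np.load('pics/t0.npy')
P=np.array([world(c,u,v,d[v,u]) for v in range(165,255) for u in range(250,350) if d[v,u]>0])
w=P[(P[:,2]>.027)&(P[:,2]<.037)]
lw=w[(w[:,1]>.063)&(w[:,0]<.69)&(w[:,0]>.61)]
rw=w[(w[:,1]<-.03)&(w[:,0]<.69)&(w[:,0]>.61)]
rail=P[(P[:,2]>.007)&(P[:,2]<.013)&(P[:,1]>.01)&(P[:,1]<.03)&(P[:,0]>.61)&(P[:,0]<.68)]
bw=w[(w[:,0]>.71)]
for n,q in(('l',lw),('r',rw),('rail',rail)):
    a=np.polyfit(q[:,0],q[:,1],1);print(n,len(q),'slope',a[0].round(4),'y at .6,.7',np.polyval(a,[.6,.7]).round(4), 'ywidth',np.percentile(q[:,1]-np.polyval(a,q[:,0]),[2,98]).round(4))
a=np.polyfit(bw[:,1],bw[:,0],1);print('b',a.round(4),np.percentile(bw[:,0]-np.polyval(a,bw[:,1]),[2,98]).round(4))
h=P[(P[:,2]>.055)&(P[:,0]<.63)];print('handle',len(h),h[h[:,2]<.08].mean(0),h)
dp=w[w[:,0]<.603]
for y in np.arange(-.05,.1,.01):
    s=w[(abs(w[:,1]-y)<.004)&(w[:,0]<.62)]
    if len(s):print(y.round(3),s[:,0].min().round(4),s[:,0].mean().round(4),s[:,0].max().round(4))
```

```text
l 490 slope -0.0426 y at .6,.7 [0.0929 0.0887] ywidth [-0.012   0.0125]
r 154 slope -0.0468 y at .6,.7 [-0.037  -0.0416] ywidth [-0.0037  0.004 ]
rail 92 slope -0.0512 y at .6,.7 [0.0241 0.019 ] ywidth [-0.0027  0.0029]
b [0.0043 0.7234] [-0.0125  0.0078]
handle 28 [0.57749913 0.04886373 0.06828888] [[0.58186643 0.05200094 0.07123719]
 [0.58149999 0.04998613 0.07282203]
 [0.58189319 0.04829611 0.07063531]
 [0.58186146 0.0464234  0.07055822]
 [0.58014416 0.05209951 0.07027725]
 [0.58012937 0.05023448 0.07011434]
 [0.57986737 0.04826419 0.07119324]
 [0.57973743 0.04635317 0.07160914]
 [0.57845926 0.0540753  0.06935359]
 [0.57813798 0.05207135 0.07074552]
 [0.57812606 0.05020961 0.07056653]
 [0.57799176 0.04829474 0.0710094 ]
 [0.57773393 0.0463304  0.07208051]
 [0.57835652 0.04472789 0.06867546]
 [0.57609678 0.05202545 0.07141347]
 [0.57699063 0.05056895 0.06657705]
 [0.57670148 0.04857848 0.06782043]
 [0.57587907 0.04636867 0.07180717]
 [0.5768741  0.04492246 0.06644613]
 [0.5746495  0.05225147 0.06901788]
 [0.57459613 0.05036922 0.0690503 ]
 [0.57461491 0.04851882 0.06870734]
 [0.57471346 0.046701   0.06794908]
 [0.57552937 0.04517784 0.06345577]
 [0.57410002 0.05102831 0.06159899]
 [0.57380017 0.04902109 0.06292773]
 [0.57448339 0.04744468 0.05907937]
 [0.57514166 0.04584073 0.05536016]]
-0.04 0.6017 0.6115 0.62
-0.03 0.5992 0.6062 0.6199
-0.02 0.5974 0.6001 0.6024
-0.01 0.5963 0.5982 0.6003
0.0 0.5942 0.5965 0.5988
0.01 0.5917 0.5947 0.5972
0.02 0.5909 0.5929 0.5954
0.03 0.5869 0.5904 0.5934
0.04 0.588 0.5918 0.5952
0.05 0.5734 0.5895 0.5979
0.06 0.5956 0.5979 0.6009
0.07 0.5979 0.6009 0.6047
0.08 0.6 0.6092 0.6191
0.09 0.6036 0.6118 0.6197
0.1 0.6039 0.6122 0.6197
```

>>> {"name": "drive_tool", "arguments": {"plan": "0 0 0 0 0 8 0;0 0 0 0 0 7.8 0;0 -60 0 40 0 0 0;0 -60 0 40 0 0 0;0 -60 0 40 0 0 0;0 -60 0 40 0 0 0;0 -60 0 40 0 0 0;0 -60 0 40 0 0 0"}}

```text
clock: 1.1
tcp_pos: [0.357, -0.2576, 0.2498]
orientation: [0.485, -0.482, 0.518, -0.514]
wrist_force: [0.3, 0.0, 0.2]
finger_gap: 0.0427
```

```bash
cat >> h.py <<'E'
from scipy.spatial.transform import Rotation
O=np.array([.608,.024]);YAW=-.046
def cab(p):
    c,s=np.cos(YAW),np.sin(YAW);d=np.asarray(p[:2])-O
    return np.array([c*d[0]+s*d[1],-s*d[0]+c*d[1]])*1000
def st():
    s=monitor.get_state();q=s['orientation'];M=Rotation.from_quat([q[1],q[2],q[3],q[0]]).as_matrix()
    a=np.degrees(np.arctan2(M[1,2],M[0,2])-YAW)
    print('t',round(s['clock'],2),'cab',cab(s['tcp_pos']).round(1),'z',(s['tcp_pos'][2]*1e3).round(1),'yaw_rel deg',a.round(2),'tilt',M[2].round(3),'gap',round(s['finger_gap']*1e3,1),'F',s['wrist_force'].round(1))
E
python3 -c "from h import *;st()"
```

```text
t 1.1 cab [-237.8 -292.9] z 249.8 yaw_rel deg -1.09 tilt [-0.007 -1.    -0.001] gap 42.7 F [0.3 0.  0.2]
```

>>> {"name": "drive_tool", "arguments": {"plan": "0 -53 0 34 0 -1.1 0;0 -53 0 34 0 0 0;0 -53 0 34 0 0 0;0 -53 0 34 0 0 0;0 -53 20 34 0 0 0;0 -45 40 30 0 0 0;0 0 40 0 0 0 0;0 0 0 0 0 0 0"}}

```text
clock: 2.1
tcp_pos: [0.5666, 0.0418, 0.1529]
orientation: [0.492, -0.489, 0.511, -0.508]
wrist_force: [-0.1, -1.3, -0.2]
finger_gap: 0.043
```

```bash
python3 -c "
from h import *
st();shot('wrist','w1');shot('scene','s1')"
```

```text
t 2.1 cab [-42.1  15.9] z 152.9 yaw_rel deg 0.47 tilt [-0.007 -1.    -0.001] gap 43.0 F [-0.1 -1.3 -0.2]
```

View pics/w1.png

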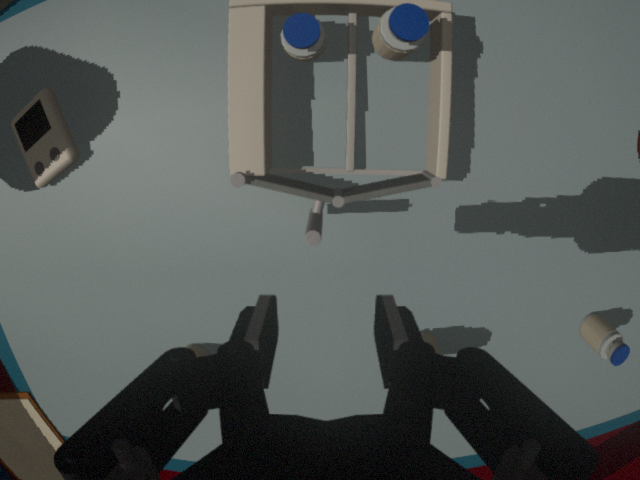

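View pics/s1.png

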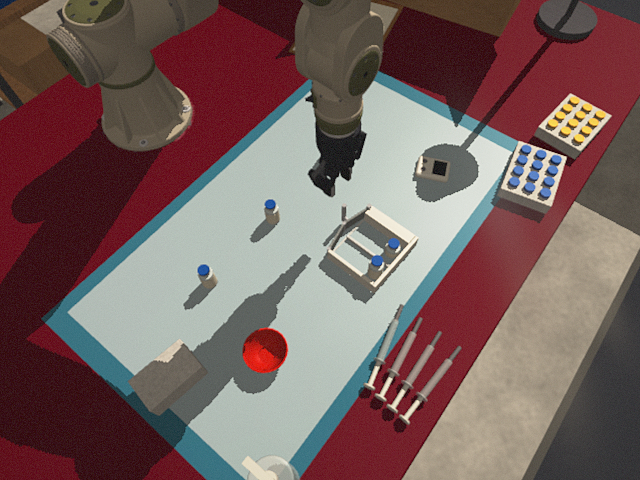

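```bash
cat >> h.py <<'E'
def wplane(c,u,v,z):
    R=np.array(c['R']);t=np.array(c['t']);o=-R.T@t
    a=np.array([u-c['cx'],v-c['cy']]);r=np.hypot(*a);th=r/c['fx']
    d=R.T@np.array([*(a/max(r,1e-9)*np.sin(th)),np.cos(th)]);return o+d*(z-o[2])/d[2]
E
python3 -c "
from h import *
st();c=cams.calibration('wrist');print(c['fx'],c['cx'],c['cy'],-c['R'].T@c['t'])
print(c['R'].round(3))
for n,u,v,z in(('handle',314,237,.07),('pivot',239,178,.034),('mid hinge',338,201,.034),('short',302,31,.042),('tall',408,22,.062)):
  p=wplane(c,u,v,z);print(n,p.round(4),cab(p).round(1))
"
```

```text
t 2.2 cab [-39.6  15.1] z 156.8 yaw_rel deg 0.39 tilt [-0.006 -1.     0.007] gap 42.9 F [-0.6 -0.5  1. ]
371.64829954431775 325.6956634630119 237.22471154398627 [0.64997978 0.03709042 0.27797819]
[[-0.039 -0.999 -0.007]
 [-0.948  0.035  0.315]
 [-0.315  0.019 -0.949]]
handle [0.5814 0.048  0.07  ] [-27.7  22.8]
pivot [0.6134 0.0987 0.034 ] [ 1.9 74.9]
mid hinge [0.5944 0.0326 0.034 ] [-14.   8.]
short [0.7071 0.0511 0.042 ] [97.7 31.7]
tall [ 0.7073 -0.0112  0.062 ] [100.8 -30.6]
```

>>> {"name": "drive_tool", "arguments": {"plan": "0 -8 0 9 0 0 0;0 0 30 0 0 0.4 0;0 0 0 0 0 0 0;0 0 30 0 0 0 0;0 0 0 0 0 0 0"}}

```text
clock: 2.82
tcp_pos: [0.5873, 0.047, 0.1074]
orientation: [-0.495, 0.479, -0.508, 0.517]
wrist_force: [-0.4, 0.4, -0.0]
finger_gap: 0.0427
```

```bash
python3 -c "
from h import *
st()"
```

```text
t 2.83 cab [-21.7  22. ] z 107.4 yaw_rel deg -0.28 tilt [-0.007 -1.     0.024] gap 42.7 F [-0.4  0.4 -0. ]
```

>>> {"name": "drive_tool", "arguments": {"plan": "0 -1 0 -8 -1.4 -0.3 0;0 0 22 0 0 0 0;0 0 20 0 0 0 0;0 0 0 0 0 0 0"}}

```text
clock: 3.32
tcp_pos: [0.5835, 0.0484, 0.0733]
orientation: [-0.492, 0.485, -0.511, 0.512]
wrist_force: [0.1, 0.3, -0.5]
finger_gap: 0.0428
```

```bash
python3 -c "
from h import *
c=cams.calibration('wrist')
st();shot('wrist','w2');st()
"
```

```text
t 3.33 cab [-25.6  23.2] z 73.3 yaw_rel deg 0.04 tilt [-0.007 -1.     0.008] gap 42.8 F [ 0.1  0.3 -0.5]
t 3.38 cab [-24.7  23.2] z 74.3 yaw_rel deg 0.04 tilt [-0.007 -1.     0.01 ] gap 42.8 F [-0.  -0.6  1.1]
```

View pics/w2.png

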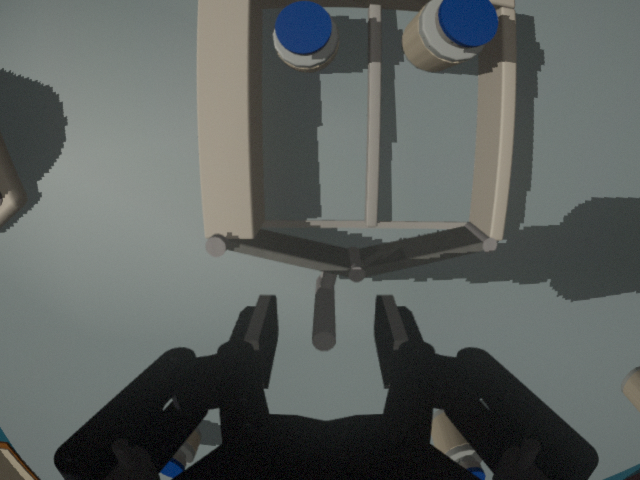

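>>> {"name": "drive_tool", "arguments": {"plan": "0 0 9 -5 0 0 0;-1 0 0 0 0 0 0;-1 0 0 0 0 0 0;-1 0 0 0 0 0 0;-1 0 0 0 0 0 0", "grip_force": 40}}

```text
clock: 4.0
tcp_pos: [0.5812, 0.0491, 0.068]
orientation: [-0.494, 0.483, -0.509, 0.513]
wrist_force: [0.0, 1.2, -1.4]
finger_gap: 0.0085
```

```bash
python3 -c "
from h import *
st()
"
```

```text
t 4.0 cab [-27.9  23.8] z 68.0 yaw_rel deg 0.07 tilt [-0.008 -1.     0.015] gap 8.5 F [ 0.   1.2 -1.4]
```

>>> {"name": "drive_tool", "arguments": {"plan": "-1 -6.5 0 -9.6 0 0 0;-1 -8.3 0 -8 0 0 0;-1 -9.8 0 -6.3 0 0 0;-1 -10.8 0 -4.2 0 0 0;-1 0 0 0 0 0 0"}}

```text
clock: 4.62
tcp_pos: [0.5566, 0.0728, 0.0681]
orientation: [-0.505, 0.484, -0.504, 0.507]
wrist_force: [1.9, 1.9, -2.5]
finger_gap: 0.0085
```

```bash
python3 -c "
from h import *
st()
"
```

```text
t 4.62 cab [-53.6  46.4] z 68.1 yaw_rel deg 1.36 tilt [-0.02  -1.     0.024] gap 8.5 F [ 1.9  1.9 -2.5]
```

>>> {"name": "drive_tool", "arguments": {"plan": "-1 -11 0 -5 0 0 0;-1 -11 0 -2.5 0 0 0;-1 -12 0 -0.5 0 0 0;-1 -10 0 1 0 0 0;-1 -3 0 0 0 0 0"}}

```text
clock: 5.25
tcp_pos: [0.5484, 0.0956, 0.0681]
orientation: [0.517, -0.49, 0.5, -0.494]
wrist_force: [1.6, -2.4, -3.1]
finger_gap: 0.0086
```

```bash
python3 -c "
from h import *
st();shot('top','t3');shot('scene','s3')
for n in('t3','s3'):
  a=cv2.imread(f'pics/{n}.png'); a=a[150:280,210:370] if n=='t3' else a[130:310,290:450]
  cv2.imwrite(f'pics/{n}c.png',cv2.resize(a,None,fx=4,fy=3.3,interpolation=cv2.INTER_CUBIC))
"
```

```text
t 5.25 cab [-62.8  68.8] z 68.1 yaw_rel deg 3.35 tilt [-0.033 -0.999  0.021] gap 8.6 F [ 1.6 -2.4 -3.1]
```

View pics/s3c.png

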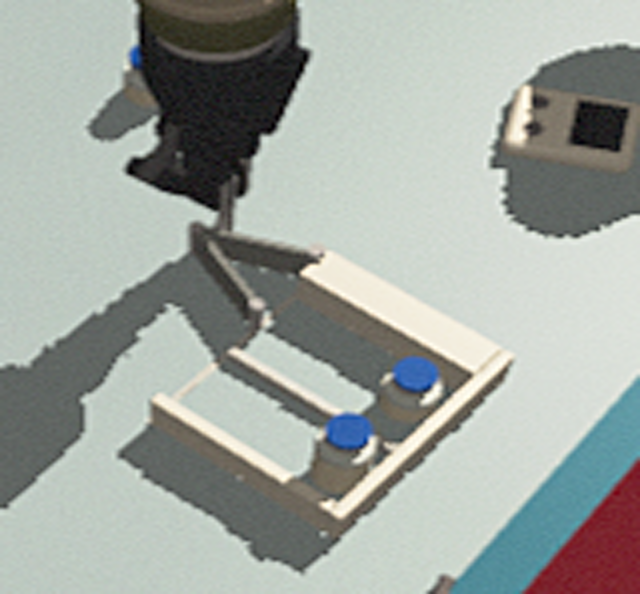

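>>> {"name": "drive_tool", "arguments": {"plan": "-1 -8 0 2 0 0 0;-1 -8 0 2 0 0 0;-1 -8 0 1 0 0 0;-1 -6 0 0 0 0 0;-1 0 0 0 0 0 0"}}

```text
clock: 5.98
tcp_pos: [0.551, 0.1105, 0.0682]
orientation: [0.523, -0.494, 0.498, -0.484]
wrist_force: [-1.3, -3.0, -1.8]
finger_gap: 0.0085
```

```bash
python3 -c "
from h import *
st()
"
```

```text
t 5.97 cab [-60.9  83.8] z 68.2 yaw_rel deg 4.63 tilt [-0.042 -0.999  0.016] gap 8.5 F [-1.3 -3.  -1.8]
```

>>> {"name": "drive_tool", "arguments": {"plan": "-1 -6 0 0 0 0 0;-1 -6 0 0 0 0 0;-1 0 0 0 0 0 0"}}

```text
clock: 6.35
tcp_pos: [0.551, 0.1104, 0.0682]
orientation: [0.521, -0.498, 0.495, -0.485]
wrist_force: [-1.5, -0.8, -3.1]
finger_gap: 0.0083
```

```bash
python3 -c "
from h import *
st()
"
```

```text
t 6.35 cab [-60.9  83.7] z 68.2 yaw_rel deg 4.88 tilt [-0.033 -0.999  0.015] gap 8.3 F [-1.5 -0.8 -3.1]
```

>>> {"name": "drive_tool", "arguments": {"plan": "-0.4 0 0 0 0 0 0;-0.3 0 0 0 0 0 0;-0.3 0 -15 0 0 0 0;-0.3 0 -40 0 0 0 0;-0.3 0 -50 0 0 0 0;-0.3 0 -20 0 0 0 0;-0.3 0 0 -50 -0.8 -4.8 -2;-0.3 0 0 -50 0 0 0"}}

```text
clock: 7.35
tcp_pos: [0.4533, 0.101, 0.2042]
orientation: [0.537, -0.526, 0.464, -0.469]
wrist_force: [0.0, 0.0, 0.7]
finger_gap: 0.0297
```

```bash
python3 -c "
from h import *
st();shot('top','t4');shot('scene','s4')
for n in('t4','s4'):
  a=cv2.imread(f'pics/{n}.png'); a=a[150:340,210:370] if n=='t4' else a[130:310,290:450]
  cv2.imwrite(f'pics/{n}c.png',cv2.resize(a,None,fx=4,fy=3.1,interpolation=cv2.INTER_CUBIC))
"
```

```text
t 7.35 cab [-158.1   69.8] z 204.2 yaw_rel deg 10.07 tilt [-0.004 -1.     0.016] gap 29.7 F [0.  0.  0.7]
```

View pics/s4c.png

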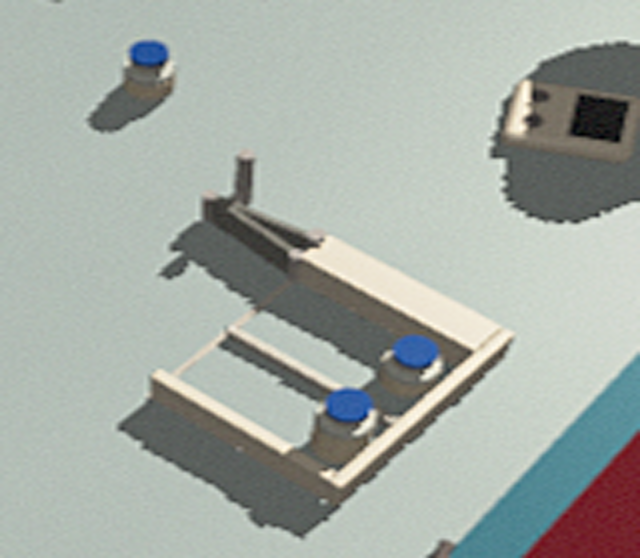

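View pics/t4c.png

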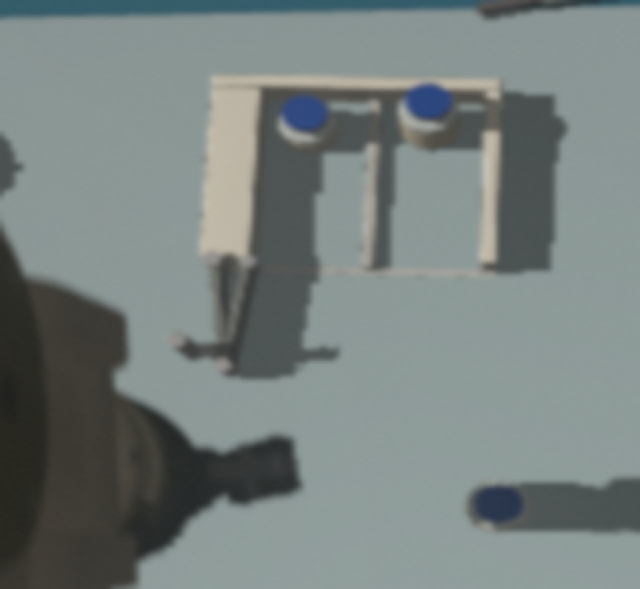

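>>> {"name": "drive_tool", "arguments": {"plan": "0.4 0 0 0 -0.9 10 0;0.4 46 0 2 0 0 0;0.4 46 20 2 0 0 0;0.4 46 40 2 0 0 0;0.4 0 30 0 0 0 0;0.4 0 0 0 0 0 0"}}

```text
clock: 8.2
tcp_pos: [0.4599, -0.0626, 0.1174]
orientation: [0.505, -0.486, 0.506, -0.502]
wrist_force: [-0.2, -0.2, 0.3]
finger_gap: 0.0597
```

```bash
python3 -c "
from h import *
st();c=cams.calibration('wrist');shot('wrist','w5');st()
"
```

```text
t 8.2 cab [-143.9  -93.3] z 117.4 yaw_rel deg 1.65 tilt [-0.023 -1.     0.014] gap 59.7 F [-0.2 -0.2  0.3]
t 8.25 cab [-142.8  -93.4] z 118.7 yaw_rel deg 1.68 tilt [-0.022 -1.     0.017] gap 60.0 F [ 0.2 -1.1 -0.1]
```

View pics/w5.png

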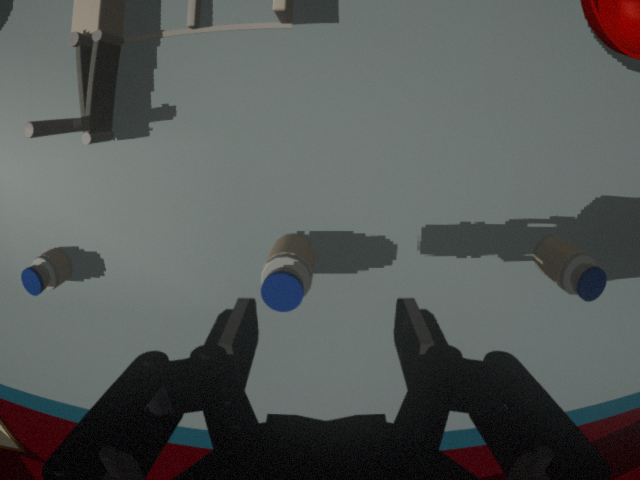

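```bash
python3 -c "
from h import *
c=cams.calibration('wrist')
for n,u,v,z in(('c',283,291,.062),('l',34,281,.042),('r',591,283,.062)):
  p=wplane(c,u,v,z);print(n,p.round(4),cab(p).round(1))
"
```

```text
c [ 0.4533 -0.0383  0.062 ] [-151.6  -69.3]
l [0.4435 0.1654 0.042 ] [-170.8  133.7]
r [ 0.4514 -0.2297  0.062 ] [-144.7 -260.6]
```

>>> {"name": "drive_tool", "arguments": {"plan": "0.4 -24 0 -11 -1 1.7 -1.3;0.4 0 0 0 0 0 0;0.4 0 0 0 0 0 0"}}

```text
clock: 8.62
tcp_pos: [0.4548, -0.0381, 0.1244]
orientation: [-0.49, 0.488, -0.508, 0.513]
wrist_force: [0.0, -0.6, 0.4]
finger_gap: 0.0598
```

```bash
python3 -c "
from h import *
st()
"
```

```text
t 8.62 cab [-150.2  -69.1] z 124.4 yaw_rel deg 0.12 tilt [ 0.003 -1.     0.008] gap 59.8 F [ 0.  -0.6  0.4]
```

>>> {"name": "drive_tool", "arguments": {"plan": "0.4 0 30 -2 0 0 0;0.4 0 30 0 0 0 0;0.4 0 20 0 0 0 0;0.4 0 0 0 0 0 0;0.4 0 0 0 0 0 0"}}

```text
clock: 9.25
tcp_pos: [0.4602, -0.0405, 0.0479]
orientation: [-0.493, 0.486, -0.504, 0.517]
wrist_force: [-0.6, -0.7, -0.5]
finger_gap: 0.06
```

```bash
python3 -c "
from h import *
st()
"
```

```text
t 9.25 cab [-144.7  -71.2] z 47.9 yaw_rel deg 0.24 tilt [ 0.005 -1.     0.02 ] gap 60.0 F [-0.6 -0.7 -0.5]
```

>>> {"name": "drive_tool", "arguments": {"plan": "0.4 -2 8 -7 -1.1 0.2 0.3;0.4 0 8 -1 0 0 0;0.4 0 4 -1 0 0 0"}}

```text
clock: 9.62
tcp_pos: [0.4528, -0.0386, 0.0287]
orientation: [-0.489, 0.488, -0.51, 0.512]
wrist_force: [-0.6, 0.7, 0.4]
finger_gap: 0.0599
```

```bash
python3 -c "
from h import *
st()
"
```

```text
t 9.62 cab [-152.1  -69.7] z 28.7 yaw_rel deg 0.03 tilt [ 0.    -1.     0.004] gap 59.9 F [-0.6  0.7  0.4]
```

>>> {"name": "drive_tool", "arguments": {"plan": "-0.1 0 0.5 -0.5 0 0 0;-0.4 0 0.5 -0.5 0 0 0;-0.6 0 0.5 -0.5 0 0 0;-0.6 0 0.5 -0.5 0 0 0", "grip_force": 20}}

```text
clock: 10.12
tcp_pos: [0.4516, -0.0385, 0.0275]
orientation: [-0.49, 0.487, -0.51, 0.513]
wrist_force: [-0.9, 0.7, 6.1]
finger_gap: 0.0293
```

```bash
python3 -c "
from h import *
st()
"
```

```text
t 10.12 cab [-153.4  -69.6] z 27.5 yaw_rel deg 0.04 tilt [-0.    -1.     0.006] gap 29.3 F [-0.9  0.7  6.1]
```

>>> {"name": "drive_tool", "arguments": {"plan": "-0.6 -5.5 0 18 0 0 0;-0.6 -5.5 0 18 0 0 0;-0.6 -5.5 0 18 0 0 0;-0.6 -5.5 0 18 0 0 0"}}

```text
clock: 10.62
tcp_pos: [0.5221, -0.0199, 0.0275]
orientation: [-0.488, 0.489, -0.511, 0.512]
wrist_force: [-6.7, -2.3, 10.6]
finger_gap: 0.0297
```

```bash
python3 -c "
from h import *
st()
"
```

```text
t 10.62 cab [-83.8 -47.8] z 27.5 yaw_rel deg -0.06 tilt [ 0.002 -1.    -0.   ] gap 29.7 F [-6.7 -2.3 10.6]
```

>>> {"name": "drive_tool", "arguments": {"plan": "-0.6 -4.5 -0.5 17 0 0 0;-0.6 -4.5 -0.5 17 0 0 0;-0.6 -4 0 16 0 0 0;-0.6 -4 0 14 0 0 0"}}

```text
clock: 11.12
tcp_pos: [0.5858, -0.0059, 0.0276]
orientation: [0.485, -0.491, 0.512, -0.511]
wrist_force: [-7.2, -0.7, 10.8]
finger_gap: 0.0294
```

```bash
python3 -c "
from h import *
st();shot('scene','s6');c=cams.calibration('wrist');shot('wrist','w6');st()
a=cv2.imread('pics/s6.png')[130:310,290:450]
cv2.imwrite('pics/s6c.png',cv2.resize(a,None,fx=3.5,fy=3.2,interpolation=cv2.INTER_CUBIC))
"
```

```text
t 11.12 cab [-20.8 -30.9] z 27.6 yaw_rel deg -0.08 tilt [ 0.004 -1.    -0.007] gap 29.4 F [-7.2 -0.7 10.8]
t 11.22 cab [-18.6 -30.5] z 27.5 yaw_rel deg -0.04 tilt [ 0.003 -1.    -0.003] gap 29.5 F [1.3 0.2 2.3]
```

View pics/s6c.png

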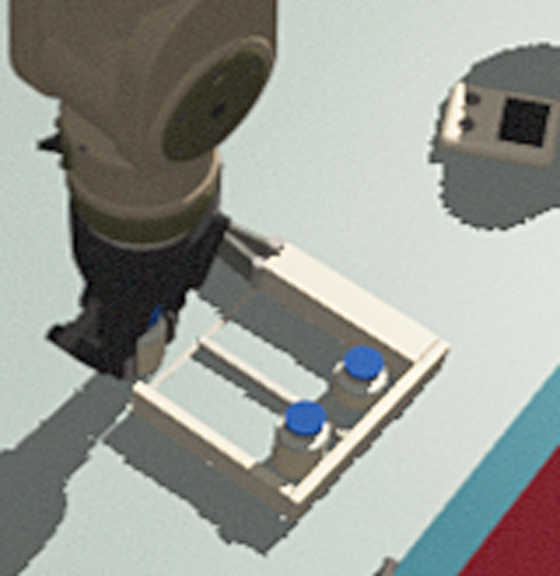

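View pics/w6.png

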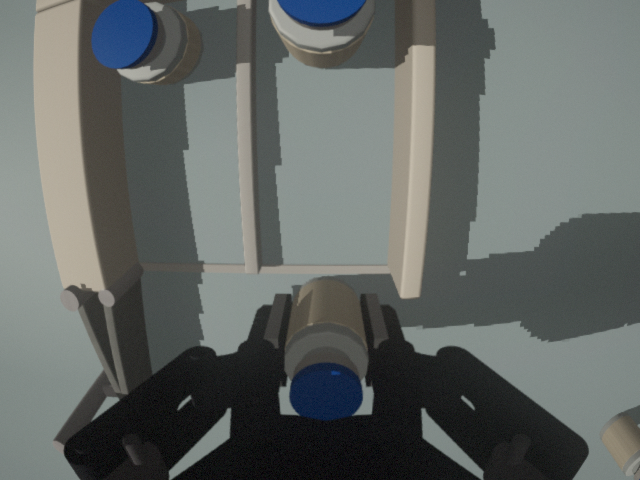

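>>> {"name": "drive_tool", "arguments": {"plan": "-0.1 0 0 -0.5 0 0 0;-0.1 0 0 -0.5 0 0 0;-0.1 0 0 -16 0 0 0;-0.1 0 0 -18 0 0 0;-0.67 0 0 0 0 0 0;-0.67 0 0 -0.5 0 0 0;-0.67 0 0 -0.5 0 0 0"}}

```text
clock: 12.1
tcp_pos: [0.5501, -0.0044, 0.0266]
orientation: [0.486, -0.49, 0.512, -0.512]
wrist_force: [-0.2, 0.1, 0.6]
finger_gap: 0.0138
```

```bash
python3 -c "
from h import *
st();shot('wrist','w7')
"
```

```text
t 12.1 cab [-56.5 -31. ] z 26.6 yaw_rel deg -0.08 tilt [ 0.003 -1.    -0.004] gap 13.8 F [-0.2  0.1  0.6]
```

View pics/w7.png

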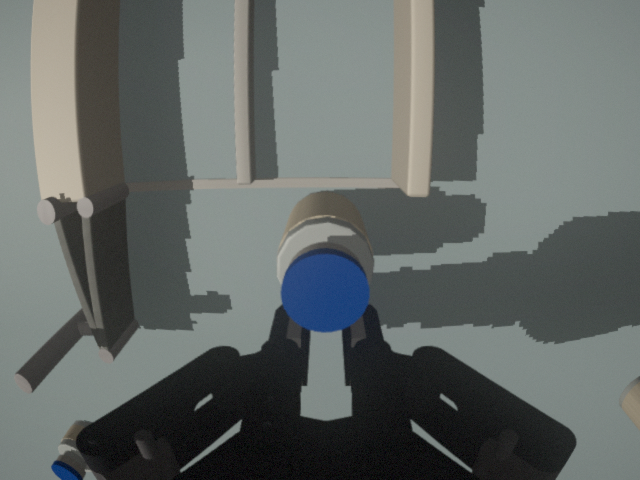

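>>> {"name": "drive_tool", "arguments": {"plan": "-0.67 0 0 12 0 0 0;-0.67 0 0 12 0 0 0;-0.67 0 0 12 0 0 0;-0.67 0 0 12 0 0 0;-0.67 0 0 10 0 0 0"}}

```text
clock: 12.78
tcp_pos: [0.6131, -0.0074, 0.0263]
orientation: [-0.486, 0.49, -0.512, 0.512]
wrist_force: [-1.0, -0.1, 0.5]
finger_gap: 0.0142
```

```bash
python3 -c "
from h import *
st();shot('wrist','w8')
"
```

```text
t 12.78 cab [  6.5 -31.1] z 26.3 yaw_rel deg -0.08 tilt [ 0.003 -1.    -0.003] gap 14.2 F [-1.  -0.1  0.5]
```

View pics/w8.png

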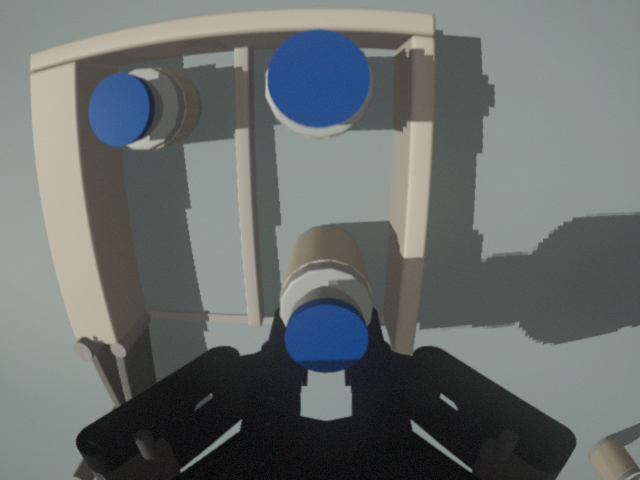

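>>> {"name": "drive_tool", "arguments": {"plan": "-0.67 0 0 11 0 0 0;-0.67 0 0 11 0 0 0;-0.67 0 0 7 0 0 0;-0.67 0 0 0 0 0 0"}}

```text
clock: 13.32
tcp_pos: [0.6458, -0.009, 0.0261]
orientation: [-0.487, 0.489, -0.511, 0.512]
wrist_force: [-1.4, -0.2, 0.0]
finger_gap: 0.0142
```

```bash
python3 -c "
from h import *
st()
"
```

```text
t 13.32 cab [ 39.3 -31.3] z 26.1 yaw_rel deg -0.09 tilt [ 0.003 -1.    -0.001] gap 14.2 F [-1.4 -0.2  0. ]
```

>>> {"name": "drive_tool", "arguments": {"plan": "-0.67 0 0 -20 0 0 0;-0.67 0 0 -40 0 0 0;-0.67 0 0 -40 0 0 0;0.4 0 -40 -20 0 0 0;0.4 30 -50 -20 0 0 0;0.4 50 -10 -20 0 0 0;0.4 50 0 -20 0 0 0;0.4 50 0 0 0 0 0"}}

```text
clock: 14.32
tcp_pos: [0.4507, -0.1809, 0.1302]
orientation: [-0.489, 0.491, -0.509, 0.511]
wrist_force: [1.5, 0.3, -0.9]
finger_gap: 0.0598
```

```bash
python3 -c "
from h import *
st()
"
```

```text
t 14.32 cab [-147.7 -211.9] z 130.2 yaw_rel deg 0.37 tilt [ 0.005 -1.    -0.   ] gap 59.8 F [ 1.5  0.3 -0.9]
```

>>> {"name": "drive_tool", "arguments": {"plan": "0.4 48 0 2 0 0.3 0.3;0.4 0 0 0 0 0 0;0.4 0 0 0 0 0 0"}}

```text
clock: 14.7
tcp_pos: [0.4497, -0.2333, 0.1315]
orientation: [-0.487, 0.487, -0.512, 0.513]
wrist_force: [-0.5, 1.4, -0.3]
finger_gap: 0.0597
```

```bash
python3 -c "
from h import *
st();c=cams.calibration('wrist');shot('wrist','w9');st()
p,d=None,None
im=cv2.imread('pics/w9.png');m=cv2.inRange(cv2.cvtColor(im,cv2.COLOR_BGR2HSV),(108,150,50),(130,255,255))
k,l,s,ce=cv2.connectedComponentsWithStats(m)
for i in range(1,k):
  if s[i,4]>200: print(ce[i],s[i,4],cab(wplane(c,*ce[i],.062)).round(1))
"
```

```text
t 14.7 cab [-146.3 -264.3] z 131.5 yaw_rel deg -0.26 tilt [ 0.001 -1.     0.002] gap 59.7 F [-0.5  1.4 -0.3]
t 14.75 cab [-146.  -264.3] z 131.6 yaw_rel deg -0.23 tilt [ 0.002 -1.     0.002] gap 59.7 F [-0.6 -0.2  0. ]
[320.35968028 266.91296625] 1126 [-146.4 -261.3]
```

View pics/w9.png

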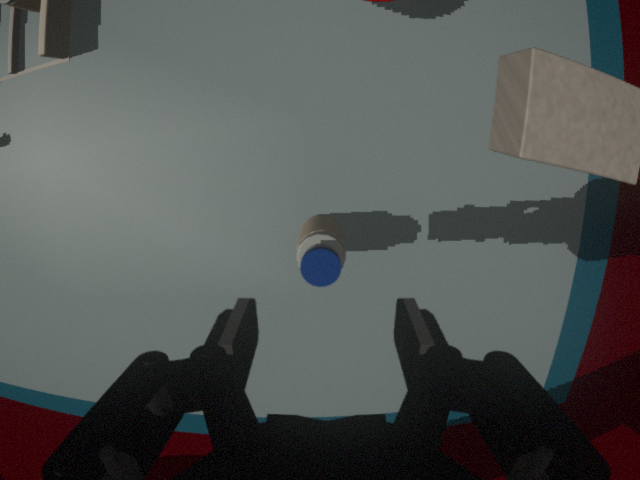

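>>> {"name": "drive_tool", "arguments": {"plan": "0.4 -2 35 -1 0 -0.2 0;0.4 0 35 -2 -0.4 0 0;0.4 0 20 -2 -0.4 0 0;0.4 0 6 -2 -0.3 0 0;0.4 0 2 -1 0 0 0"}}

```text
clock: 15.38
tcp_pos: [0.4432, -0.2251, 0.0325]
orientation: [0.486, -0.495, 0.513, -0.505]
wrist_force: [0.6, 0.8, 0.4]
finger_gap: 0.0601
```

```bash
python3 -c "
from h import *
st()
"
```

```text
t 15.38 cab [-153.2 -256.4] z 32.5 yaw_rel deg 0.52 tilt [ 0.002 -1.    -0.016] gap 60.1 F [0.6 0.8 0.4]
```

>>> {"name": "drive_tool", "arguments": {"plan": "0.4 5 3 7 0.8 0.5 0;0.4 0 1 0 0 0 0"}}

```text
clock: 15.62
tcp_pos: [0.4516, -0.231, 0.0297]
orientation: [-0.488, 0.489, -0.51, 0.512]
wrist_force: [-0.6, -0.1, -0.4]
finger_gap: 0.0599
```

```bash
python3 -c "
from h import *
st()
"
```

```text
t 15.62 cab [-144.5 -261.9] z 29.7 yaw_rel deg 0.04 tilt [ 0.004 -1.     0.001] gap 59.9 F [-0.6 -0.1 -0.4]
```

>>> {"name": "drive_tool", "arguments": {"plan": "-0.1 0 1.5 -2 0 0 0;-0.4 0 0.5 -0.5 0 0 0;-0.6 0 0 -0.5 0 0 0;-0.6 0 0 -0.5 0 0 0"}}

```text
clock: 16.12
tcp_pos: [0.4483, -0.2314, 0.0285]
orientation: [-0.488, 0.489, -0.51, 0.513]
wrist_force: [0.8, 0.2, -1.2]
finger_gap: 0.029
```

```bash
python3 -c "
from h import *
st()
"
```

```text
t 16.12 cab [-147.8 -262.5] z 28.5 yaw_rel deg 0.01 tilt [ 0.004 -1.     0.003] gap 29.0 F [ 0.8  0.2 -1.2]
```

>>> {"name": "drive_tool", "arguments": {"plan": "-0.6 -10 0.5 4 0 0 0;-0.6 -20 0.5 8.5 0 0 0;-0.6 -20 0.5 8.5 0 0 0;-0.6 -20 0 8.5 0 0 0;-0.6 -20 0 8.5 0 0 0;-0.6 -20 0 8.5 0 0 0"}}

```text
clock: 16.88
tcp_pos: [0.5038, -0.1225, 0.0285]
orientation: [-0.486, 0.488, -0.508, 0.517]
wrist_force: [-0.9, -1.1, 0.9]
finger_gap: 0.0297
```

```bash
python3 -c "
from h import *
st()
"
```

```text
t 16.88 cab [ -97.4 -151.1] z 28.5 yaw_rel deg -0.22 tilt [ 0.011 -1.     0.007] gap 29.7 F [-0.9 -1.1  0.9]
```

>>> {"name": "drive_tool", "arguments": {"plan": "-0.6 -20 0.5 8 0 -0.2 0.5;-0.6 -20 0.5 8 0 0 0;-0.6 -20 0.5 8 0 0 0;-0.6 -20 0 8 0 0 0;-0.6 -20 0 8 0 0 0;-0.6 -14 0 6 0 0 0;-0.6 0 0 2 0 0 0"}}

```text
clock: 17.75
tcp_pos: [0.5601, -0.0032, 0.0284]
orientation: [-0.49, 0.488, -0.507, 0.514]
wrist_force: [-2.1, 0.9, 3.9]
finger_gap: 0.0294
```

```bash
python3 -c "
from h import *
st()
"
```

```text
t 17.75 cab [-46.6 -29.4] z 28.4 yaw_rel deg 0.21 tilt [ 0.005 -1.     0.009] gap 29.4 F [-2.1  0.9  3.9]
```

>>> {"name": "drive_tool", "arguments": {"plan": "-0.6 1 0 12 -0.5 0.2 0;-0.6 0 0 11 0 0 0;-0.6 0 0 4 0 0 0"}}

```text
clock: 18.12
tcp_pos: [0.5858, -0.0058, 0.0285]
orientation: [-0.486, 0.49, -0.511, 0.512]
wrist_force: [-3.2, 0.6, 7.2]
finger_gap: 0.0295
```

```bash
python3 -c "
from h import *
st();shot('wrist','w10')
"
```

```text
t 18.12 cab [-20.8 -30.8] z 28.5 yaw_rel deg -0.02 tilt [ 0.005 -1.    -0.003] gap 29.5 F [-3.2  0.6  7.2]
```

View pics/w10.png

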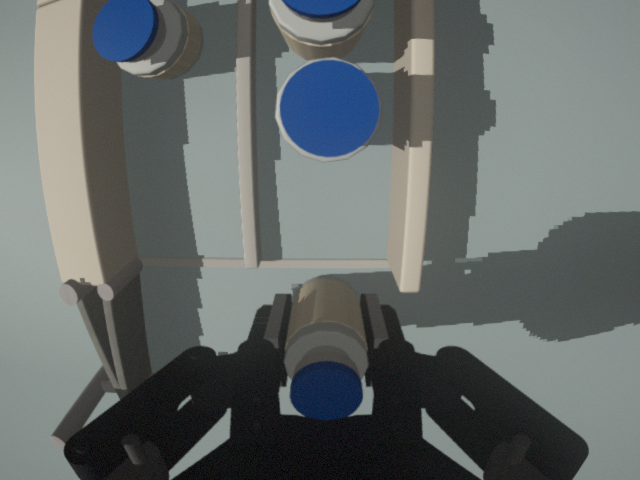

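>>> {"name": "drive_tool", "arguments": {"plan": "-0.1 0 0 -0.5 0 0 0;-0.1 0 0 -0.5 0 0 0;-0.1 0 0 -16 0 0 0;-0.1 0 0 -18 0 0 0;-0.67 0 0.5 0 0 0 0;-0.67 0 0.5 -0.5 0 0 0;-0.67 0 0.5 -0.5 0 0 0"}}

```text
clock: 19.05
tcp_pos: [0.5504, -0.005, 0.0266]
orientation: [-0.486, 0.489, -0.511, 0.513]
wrist_force: [-0.0, 0.2, 0.3]
finger_gap: 0.0144
```

```bash
python3 -c "
from h import *
st();shot('wrist','w11')
"
```

```text
t 19.05 cab [-56.3 -31.6] z 26.6 yaw_rel deg -0.09 tilt [ 0.005 -1.    -0.001] gap 14.4 F [-0.   0.2  0.3]
```

View pics/w11.png

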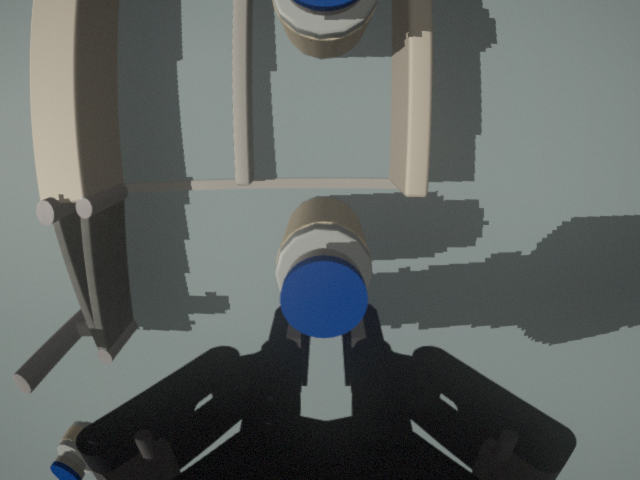

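>>> {"name": "drive_tool", "arguments": {"plan": "-0.67 0 0 12 0 0 0;-0.67 0 0 12 0 0 0;-0.67 0 0 12 0 0 0;-0.67 0 0 12 0 0 0;-0.67 0 0 5 0 0 0"}}

```text
clock: 19.73
tcp_pos: [0.6086, -0.0079, 0.0264]
orientation: [-0.487, 0.489, -0.51, 0.513]
wrist_force: [-0.4, -0.3, 1.0]
finger_gap: 0.0142
```

```bash
python3 -c "
from h import *
st()
"
```

```text
t 19.73 cab [  2.  -31.8] z 26.4 yaw_rel deg -0.09 tilt [ 0.005 -1.     0.001] gap 14.2 F [-0.4 -0.3  1. ]
```

>>> {"name": "drive_tool", "arguments": {"plan": "-0.67 0 0 -15 0 0 0;-0.67 0 0 -40 0 0 0;0.4 0 -30 -40 0 0 0;0.4 0 -50 -40 0 0 0;0.4 -30 -20 -30 0 0 0;0.4 -50 0 -10 0 0 0;0.4 -50 0 0 0 0 0;0.4 -25 0 0 0 0 0"}}

```text
clock: 20.72
tcp_pos: [0.4384, 0.1007, 0.1281]
orientation: [0.516, -0.494, 0.504, -0.485]
wrist_force: [0.3, 0.2, 0.5]
finger_gap: 0.0597
```

```bash
python3 -c "
from h import *
st();shot('top','t12')
c=cams.calibration('top')
im=cv2.imread('pics/t12.png');m=cv2.inRange(cv2.cvtColor(im,cv2.COLOR_BGR2HSV),(108,150,50),(130,255,255))
k,l,s,ce=cv2.connectedComponentsWithStats(m)
for i in range(1,k):
  if s[i,4]>20 and 230<ce[i][0]<400: print(ce[i],cab(plane(c,*ce[i],.062)).round(1))
cv2.imwrite('pics/t12c.png',cv2.resize(im[150:350,200:370],None,fx=3.5,fy=3))
"
```

```text
t 20.73 cab [-172.9   68.8] z 128.1 yaw_rel deg 3.89 tilt [-0.041 -0.999  0.003] gap 59.7 F [0.3 0.2 0.5]
[316.82258065 182.30645161] [ 96.3 -29.7]
[285.6984127  186.06349206] [87.4 30.7]
[317.1884058 198.8115942] [ 62.9 -31.2]
[317.05714286 217.31428571] [ 25.9 -31.9]
```

View pics/t12c.png

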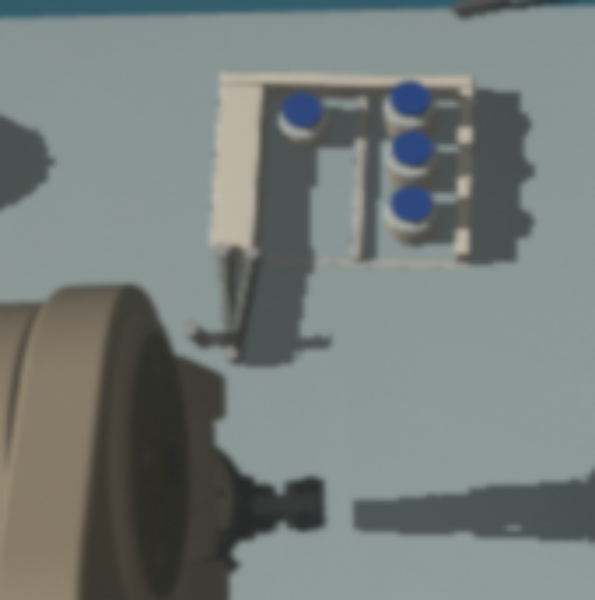

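>>> {"name": "drive_tool", "arguments": {"plan": "0.4 0 0 0 0 3.9 -2.4;0.4 -33 0 0 0 0 0;0.4 -33 0 0 0 0 0;0.4 0 0 0 0 0 0;0.4 0 0 0 0 0 0"}}

```text
clock: 21.4
tcp_pos: [0.44, 0.1035, 0.1284]
orientation: [0.517, -0.495, 0.506, -0.482]
wrist_force: [0.1, -0.1, 0.4]
finger_gap: 0.0601
```

```bash
python3 -c "
from h import *
st();c=cams.calibration('wrist');shot('wrist','w13');st()
im=cv2.imread('pics/w13.png');m=cv2.inRange(cv2.cvtColor(im,cv2.COLOR_BGR2HSV),(108,150,50),(130,255,255))
k,l,s,ce=cv2.connectedComponentsWithStats(m)
for i in range(1,k):
  if s[i,4]>200: print(ce[i],s[i,4],cab(wplane(c,*ce[i],.042)).round(1))
"
```

```text
t 21.4 cab [-171.4   71.6] z 128.4 yaw_rel deg 4.06 tilt [-0.046 -0.999 -0.002] gap 60.1 F [ 0.1 -0.1  0.4]
t 21.45 cab [-171.4   71.7] z 128.4 yaw_rel deg 4.06 tilt [-0.046 -0.999 -0.001] gap 60.1 F [-0.2  0.8  0.8]
[226.41656943 247.50991832] 857 [-172.5  137.3]
```

View pics/w13.png

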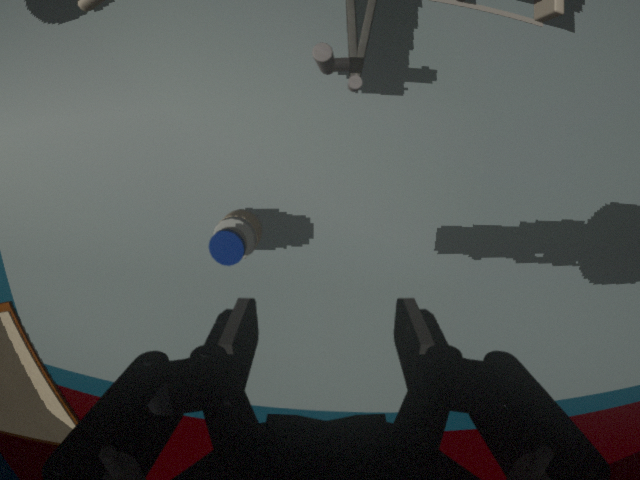

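```bash
python3 -c "
from h import *
s=monitor.get_state();print(s['joint_pos'].round(3),s['qvel'].round(3),s['tau'].round(1))
"
```

```text
[ 0.024  0.156 -0.48   0.936  0.046  3.141] [ 0.    -0.002 -0.003 -0.001  0.001  0.   ] [  0.  -35.6  26.4   0.    0.2   0. ]
```

>>> {"name": "drive_tool", "arguments": {"plan": "0.4 0 0 0 0 -10.7 0;0.4 0 0 0 0 -10.7 0;0.4 0 0 0 0 -3 -2.6;0.4 0 0 0 0 0 0"}}

```text
clock: 21.95
tcp_pos: [0.4399, 0.103, 0.1284]
orientation: [0.605, -0.596, 0.369, -0.377]
wrist_force: [0.2, 0.0, -0.3]
finger_gap: 0.0599
```

```bash
cat >> h.py <<'E'
def to(x,y,z,yaw):
    s=monitor.get_state();q=s['orientation'];M=Rotation.from_quat([q[1],q[2],q[3],q[0]]).as_matrix()
    a=np.arctan2(M[1,2],M[0,2])-YAW;d=np.array([x,y])-cab(s['tcp_pos'])
    print('tool shift x',round(d[0]*np.sin(a)-d[1]*np.cos(a),1),'y',round(s['tcp_pos'][2]*1e3-z,1),'z',round(d[0]*np.cos(a)+d[1]*np.sin(a),1),'ry',round(np.degrees(a)-yaw,1),'rx',round(-np.degrees(M[2,2]),1),'rz',round(np.degrees(M[2,0]),1),'j6',s['joint_pos'][5].round(3))
E
python3 -c "
from h import *
st();to(-171.5,135.5,128,27)
"
```

```text
t 21.95 cab [-171.6   71.2] z 128.4 yaw_rel deg 28.94 tilt [ 0.004 -1.     0.016] gap 59.9 F [ 0.2  0.  -0.3]
tool shift x -56.2 y 0.4 z 31.2 ry 1.9 rx -0.9 rz 0.2 j6 2.733
```

>>> {"name": "drive_tool", "arguments": {"plan": "0.4 -28 0 16 -0.9 0 0;0.4 -28 0 16 0 0 0;0.4 0 0 0 0 0 0;0.4 0 0 0 0 0 0"}}

```text
clock: 22.45
tcp_pos: [0.4443, 0.168, 0.1286]
orientation: [-0.599, 0.6, -0.374, 0.376]
wrist_force: [-0.4, 0.3, -0.2]
finger_gap: 0.0599
```

```bash
python3 -c "
from h import *
st();to(-171.5,135.5,128,28);c=cams.calibration('wrist');shot('wrist','w14');st()
im=cv2.imread('pics/w14.png');m=cv2.inRange(cv2.cvtColor(im,cv2.COLOR_BGR2HSV),(108,150,50),(130,255,255))
k,l,s,ce=cv2.connectedComponentsWithStats(m)
for i in range(1,k):
  if s[i,4]>200: print(ce[i],s[i,4],cab(wplane(c,*ce[i],.042)).round(1))
"
```

```text
t 22.45 cab [-170.1  136.3] z 128.6 yaw_rel deg 28.6 tilt [ 0.003 -1.     0.   ] gap 59.9 F [-0.4  0.3 -0.2]
tool shift x 0.1 y 0.6 z -1.6 ry 0.6 rx -0.0 rz 0.1 j6 2.882
t 22.5 cab [-170.1  136.2] z 128.6 yaw_rel deg 28.58 tilt [ 0.002 -1.     0.   ] gap 59.6 F [-0.7 -0.4  0.2]
[629.58029197  10.81751825] 274 [91.4 34.3]
[322.05737705 257.34221311] 976 [-172.4  138.1]
```

View pics/w14.png

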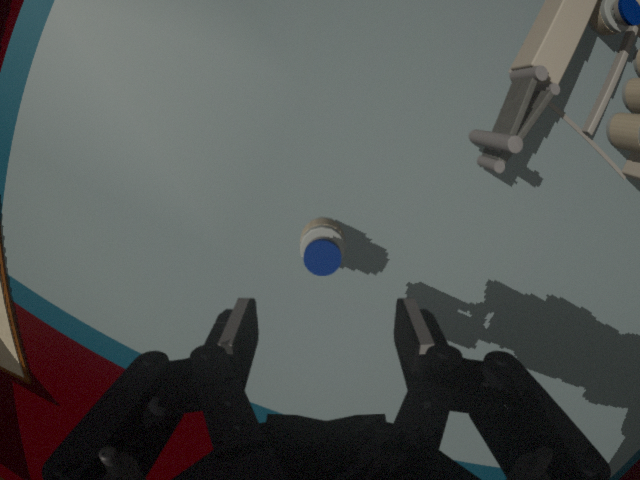

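>>> {"name": "drive_tool", "arguments": {"plan": "0.4 0 35 -2 0 0.6 0;0.4 0 35 0 0 0 0;0.4 0 20 0 0 0 0;0.4 0 6 0 0 0 0;0.4 0 2 0 0 0 0"}}

```text
clock: 23.12
tcp_pos: [0.4443, 0.1631, 0.0296]
orientation: [0.596, -0.596, 0.379, -0.382]
wrist_force: [0.1, 0.1, 0.2]
finger_gap: 0.0597
```

```bash
python3 -c "
from h import *
st();to(-171.5,136.5,27.5,28)
"
```

```text
t 23.12 cab [-169.9  131.4] z 29.6 yaw_rel deg 27.54 tilt [ 0.003 -1.     0.003] gap 59.7 F [0.1 0.1 0.2]
tool shift x -5.3 y 2.1 z 0.9 ry -0.5 rx -0.2 rz 0.2 j6 2.89
```

>>> {"name": "drive_tool", "arguments": {"plan": "0.4 -5 2 1 0 0 0;-0.1 0 0 0 0 0 0;-0.4 0 0 0 0 0 0;-0.6 0 0 0 0 0 0;-0.6 0 0 0 0 0 0"}}

```text
clock: 23.75
tcp_pos: [0.445, 0.1687, 0.03]
orientation: [0.597, -0.595, 0.378, -0.383]
wrist_force: [-0.3, 0.3, 0.0]
finger_gap: 0.0291
```

```bash
python3 -c "
from h import *
st();to(-120,60,28,18)
"
```

```text
t 23.75 cab [-169.5  137. ] z 30.0 yaw_rel deg 27.54 tilt [ 0.004 -1.     0.008] gap 29.1 F [-0.3  0.3  0. ]
tool shift x 91.2 y 2.0 z 8.3 ry 9.5 rx -0.4 rz 0.3 j6 2.902
```

>>> {"name": "drive_tool", "arguments": {"plan": "-0.6 8 1 1 0 1.6 0;-0.6 15 0.5 2 0 1.6 0;-0.6 15 0.5 2.5 0 1.6 0;-0.6 15 0 3 0 1.6 0;-0.6 15 0 3.5 0 1.6 0;-0.6 15 0 4 0 1.6 0"}}

```text
clock: 24.5
tcp_pos: [0.4911, 0.0951, 0.0294]
orientation: [0.564, -0.557, 0.43, -0.433]
wrist_force: [-1.0, 1.2, 3.1]
finger_gap: 0.0294
```

```bash
python3 -c "
from h import *
st();to(-95,28,27.5,13)
"
```

```text
t 24.5 cab [-120.1   65.6] z 29.4 yaw_rel deg 17.48 tilt [-0.002 -1.     0.01 ] gap 29.4 F [-1.   1.2  3.1]
tool shift x 43.4 y 1.9 z 12.6 ry 4.5 rx -0.6 rz -0.1 j6 2.911
```

>>> {"name": "drive_tool", "arguments": {"plan": "-0.6 14 0.5 4 -0.6 1.5 0;-0.6 15 0.5 5 0 1.5 0;-0.6 13 0.5 5 0 1.5 0;-0.6 0 0 0 0 0 0"}}

```text
clock: 25.0
tcp_pos: [0.5162, 0.0558, 0.0295]
orientation: [0.543, -0.539, 0.457, -0.452]
wrist_force: [0.8, -0.4, 0.9]
finger_gap: 0.0292
```

```bash
python3 -c "
from h import *
st();to(-42,27,27.5,10)
"
```

```text
t 25.0 cab [-93.1  27.5] z 29.5 yaw_rel deg 12.57 tilt [-0.009 -1.    -0.   ] gap 29.2 F [ 0.8 -0.4  0.9]
tool shift x 11.7 y 2.0 z 49.8 ry 2.6 rx 0.0 rz -0.5 j6 2.916
```

>>> {"name": "drive_tool", "arguments": {"plan": "-0.6 4.5 0.5 12 0 0.9 -0.5;-0.6 3.5 0.5 13 0 0.9 0;-0.6 3 0.5 13 0 0.8 0;-0.6 2 0 10 0 0 0;-0.6 0 0 0 0 0 0"}}

```text
clock: 25.62
tcp_pos: [0.5515, 0.0506, 0.0296]
orientation: [-0.524, 0.537, -0.476, 0.46]
wrist_force: [0.6, 0.5, 1.2]
finger_gap: 0.0294
```

```bash
python3 -c "
from h import *
st();to(-42,26,27.5,10);shot('wrist','w15')
"
```

```text
t 25.62 cab [-57.6  23.9] z 29.6 yaw_rel deg 9.83 tilt [-0.005 -1.    -0.029] gap 29.4 F [0.6 0.5 1.2]
tool shift x 0.6 y 2.1 z 15.8 ry -0.2 rx 1.6 rz -0.3 j6 2.963
```

View pics/w15.png

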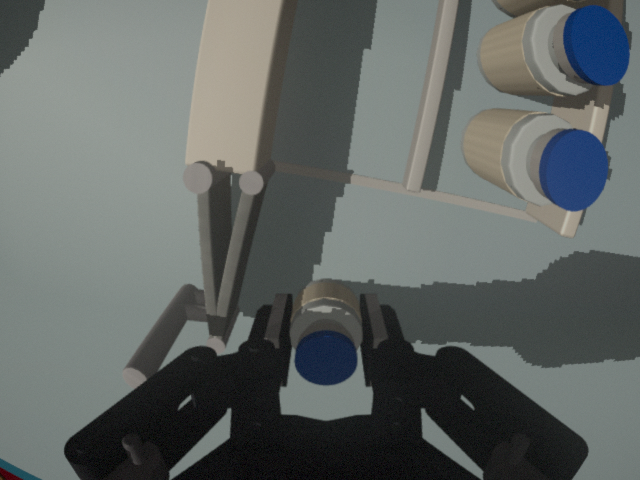

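>>> {"name": "drive_tool", "arguments": {"plan": "-0.35 0 0 0 0 0 0;-0.18 0 0 0 0 0 0;-0.18 0 0 0 0 0 0;-0.18 0 0 -17 0 0 0;-0.18 0 0 -20 0 0 0;-0.7 0 0 -2 1.6 5 0;-0.7 0 1 0 0 0 0;-0.7 0 0 0 0 0 0"}}

```text
clock: 26.68
tcp_pos: [0.51, 0.045, 0.0274]
orientation: [-0.509, 0.51, -0.492, 0.489]
wrist_force: [0.3, 1.4, 0.3]
finger_gap: 0.0128
```

```bash
python3 -c "
from h import *
st();to(-95,25.5,26.5,5);c=cams.calibration('wrist');shot('wrist','w16')
im=cv2.imread('pics/w16.png');m=cv2.inRange(cv2.cvtColor(im,cv2.COLOR_BGR2HSV),(108,150,50),(130,255,255))
k,l,s,ce=cv2.connectedComponentsWithStats(m)
for i in range(1,k):
  if s[i,4]>200: print(ce[i],s[i,4],cab(wplane(c,*ce[i],.042)).round(1))
"
```

```text
t 26.68 cab [-98.9  16.5] z 27.4 yaw_rel deg 4.78 tilt [-0.003 -1.    -0.005] gap 12.8 F [0.3 1.4 0.3]
tool shift x -8.6 y 0.9 z 4.6 ry -0.2 rx 0.3 rz -0.1 j6 3.034
[550.92825607  14.69536424] 906 [ 26.8 -44. ]
[313.54388229 258.60351058] 3874 [-60.4  23.7]
```

View pics/w16.png

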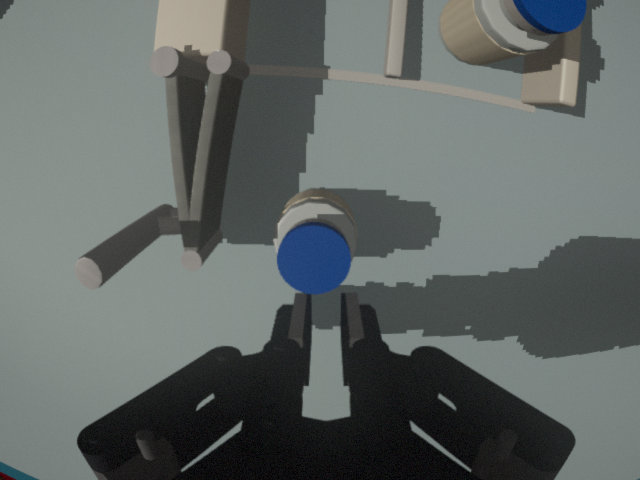

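>>> {"name": "drive_tool", "arguments": {"plan": "-0.7 -7 0.5 -1 0 0 0;-0.7 0 0 8 0 0 0;-0.7 0 0 8 0 0 0"}}

```text
clock: 27.1
tcp_pos: [0.5261, 0.0534, 0.0267]
orientation: [-0.509, 0.51, -0.492, 0.488]
wrist_force: [0.0, -0.5, 1.2]
finger_gap: 0.0127
```

```bash
python3 -c "
from h import *
st();to(-40,26,26.5,5)
"
```

```text
t 27.1 cab [-83.2  25.6] z 26.7 yaw_rel deg 4.85 tilt [-0.003 -1.    -0.005] gap 12.7 F [ 0.  -0.5  1.2]
tool shift x 3.2 y 0.2 z 43.0 ry -0.1 rx 0.3 rz -0.2 j6 3.051
```

>>> {"name": "drive_tool", "arguments": {"plan": "-0.7 1 0 11 0 0 0;-0.7 1 0 11 0 0 0;-0.7 1 0 11 0 0 0"}}

```text
clock: 27.48
tcp_pos: [0.5622, 0.0515, 0.0265]
orientation: [-0.509, 0.51, -0.492, 0.488]
wrist_force: [-0.3, 0.2, 0.7]
finger_gap: 0.013
```

```bash
python3 -c "
from h import *
st();to(0,27,26.5,5);c=cams.calibration('wrist');shot('wrist','w17')
im=cv2.imread('pics/w17.png');m=cv2.inRange(cv2.cvtColor(im,cv2.COLOR_BGR2HSV),(108,150,50),(130,255,255))
k,l,s,ce=cv2.connectedComponentsWithStats(m)
for i in range(1,k):
  if s[i,4]>200: print(ce[i],s[i,4],cab(wplane(c,*ce[i],.042)).round(1))
"
```

```text
t 27.48 cab [-47.   25.4] z 26.5 yaw_rel deg 4.87 tilt [-0.003 -1.    -0.004] gap 13.0 F [-0.3  0.2  0.7]
tool shift x 2.4 y -0.0 z 47.0 ry -0.1 rx 0.2 rz -0.1 j6 3.051
[571.97076391  53.59918265] 3181 [ 67.5 -43.6]
[559.18841912 182.23598346] 4352 [ 24.5 -45.1]
[325.02778617 301.24826336] 3311 [-22.7  27.8]
```

View pics/w17.png

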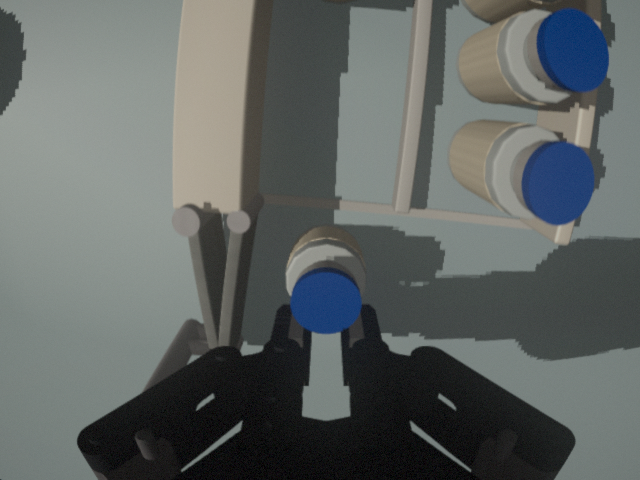

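>>> {"name": "drive_tool", "arguments": {"plan": "-0.7 0.5 0 11 0 0 0;-0.7 0.5 0 11 0 0 0;-0.7 0.5 0 11 0 0 0"}}

```text
clock: 27.9
tcp_pos: [0.5988, 0.0509, 0.0264]
orientation: [-0.509, 0.51, -0.492, 0.489]
wrist_force: [-0.2, -0.0, 0.3]
finger_gap: 0.0128
```

```bash
python3 -c "
from h import *
st();to(10,27,26.5,5)
"
```

```text
t 27.9 cab [-10.4  26.5] z 26.4 yaw_rel deg 4.84 tilt [-0.002 -1.    -0.003] gap 12.8 F [-0.2 -0.   0.3]
tool shift x 1.2 y -0.1 z 20.4 ry -0.2 rx 0.2 rz -0.1 j6 3.053
```

>>> {"name": "drive_tool", "arguments": {"plan": "-0.7 0.5 0 11 0 0 0;-0.7 0.5 0 10 0 0 0;-0.7 0 0 0 0 0 0;-0.7 0 0 -15 0 0 0;-0.7 0 0 -30 0 0 0;-0.7 0 0 -45 0 0 0;-0.7 0 -40 -45 0 0 0;-0.7 0 -60 -20 0 0 0"}}

```text
clock: 28.9
tcp_pos: [0.4599, 0.0446, 0.123]
orientation: [-0.507, 0.512, -0.494, 0.486]
wrist_force: [0.7, 0.3, 1.4]
finger_gap: 0.0125
```

```bash
python3 -c "
from h import *
st()
"
```

```text
t 28.9 cab [-148.9   13.8] z 123.0 yaw_rel deg 4.84 tilt [-0.003 -1.    -0.012] gap 12.5 F [0.7 0.3 1.4]
```

>>> {"name": "drive_tool", "arguments": {"plan": "-0.7 30 -40 -20 0 0 0;-0.7 50 -30 -20 0 0 0;-0.7 50 0 0 0 0 0;-0.7 0 0 0 0 0 0;-0.7 0 0 0 0 0 0"}}

```text
clock: 29.52
tcp_pos: [0.4241, -0.0897, 0.201]
orientation: [-0.509, 0.511, -0.49, 0.489]
wrist_force: [-0.2, 0.3, 0.5]
finger_gap: 0.0128
```

```bash
python3 -c "
from h import *
st();shot('top','t18');shot('scene','s18')
for n in('top','scene'):
  c=cams.calibration(n);f='pics/'+n[0]+'18';im=cv2.imread(f+'.png');d=np.load(f+'.npy')
  m=cv2.inRange(cv2.cvtColor(im,cv2.COLOR_BGR2HSV),(108,150,50),(130,255,255))
  k,l,s,ce=cv2.connectedComponentsWithStats(m)
  for i in range(1,k):
    ys,xs=np.where(l==i)
    P=np.array([world(c,x,y,d[y,x]) for x,y in zip(xs,ys) if d[y,x]>0])
    if len(P)<20:continue
    z=np.percentile(P[:,2],80);q=plane(c,*ce[i],z-.002)
    if abs(cab(q)).max()<150: print(n,cab(q).round(1),z.round(4))
a=cv2.imread('pics/s18.png')[130:310,290:450];b=cv2.imread('pics/t18.png')[160:320,210:370]
cv2.imwrite('pics/c18.png',np.hstack([cv2.resize(a,(400,450)),cv2.resize(b,(400,450))]))
"
```

```text
t 29.52 cab [-178.5 -122.1] z 201.0 yaw_rel deg 4.96 tilt [ 0.    -1.    -0.002] gap 12.8 F [-0.2  0.3  0.5]
top [ 96.6 -29.8] 0.0629
top [94.5 32.7] 0.0429
top [ 63.  -31.5] 0.0633
top [37.8 29.7] 0.043
top [ 26.1 -32. ] 0.063
scene [38.9 26.9] 0.0437
scene [ 27.3 -33.2] 0.0631
scene [95.6 30.7] 0.0435
scene [ 64.3 -33.2] 0.0633
scene [ 97.8 -31.1] 0.0631
```

View pics/c18.png

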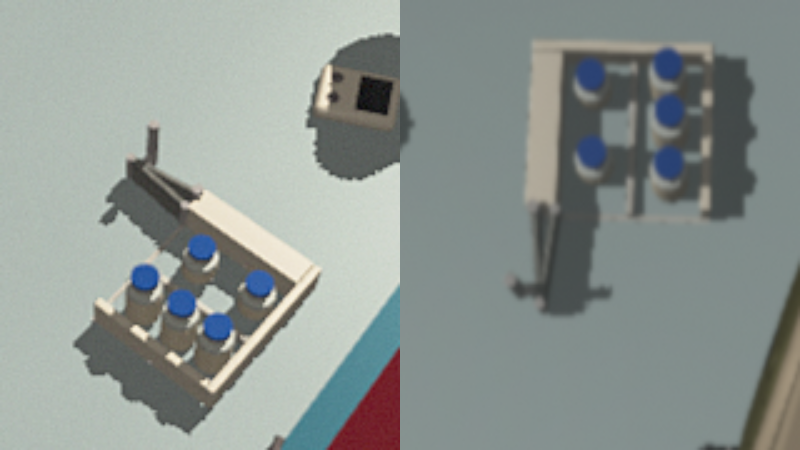

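View pics/s18.png

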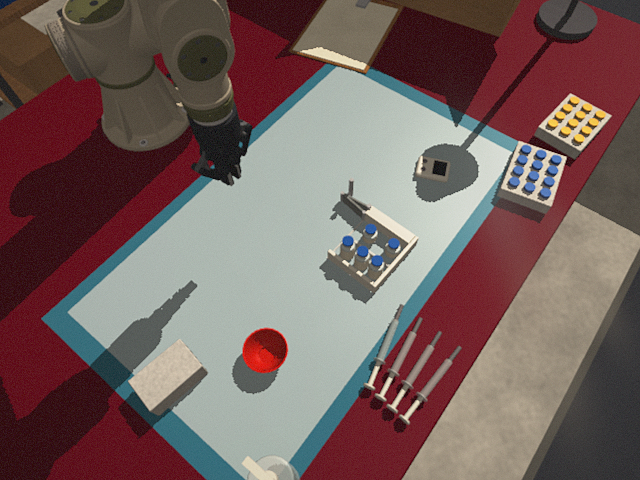

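```bash
python3 -c "
from h import *
c=cams.calibration('top');d=np.load('pics/t18.npy')
P=np.array([world(c,u,v,d[v,u]) for v in range(225,300) for u in range(230,300) if d[v,u]>0])
h=P[(P[:,2]>.06)&(P[:,2]<.08)];h=h[np.hypot(*(h[:,:2]-np.median(h[:,:2],0)).T)<.015];x,y=cab(h.mean(0));print(len(h),x,y,'leaf',np.arctan2(-(x+2),-(y-75))-.278)
print(job.hand_in())"
```

```text
25 -60.10920007978188 83.60971190165367 leaf 1.4398905367596175
the job is handed in; nothing more can be done
None
```

The door is folded open, the three loose vials are in their rows, and I handed the job in at about 29.6 s of the 72 s allowed. The hand-in reports no verdict, so the results below are my own camera and force checks.

**Door:** I pinched the handle and swung it to its stop. The last top view puts leaf1 at about 1.44 rad, above the required 1.3 rad.

**Vials:** I slid each one by a light pinch along the pad, then pushed it into its row with nearly closed fingers.
- **Right row (tall):** the two loose vials are at about x 26 and 63 mm, y about -32 mm, with the tall sample at x 97 mm.
- **Left row (short):** the loose vial is at about x 38 mm, y 28 mm, with the short sample at x 95 mm.

All five caps read at their standing heights, so none is tipped. The samples hardly moved, and the top and scene views agree to within 3 mm.

**Bystanders:** the timer, bowl and carton look unmoved in the last pictures; I compared them by eye only. The gripper is clear of everything.

**Trouble on the way:**
- The last joint reached its range limit (read 3.141) on the left side, and one move to the short vial stalled there. I turned the tool and carried on; the arm kept obeying.
- One wrist-camera reading of the tall vials in the right row was about 13 mm off in y, because it assumed a short vial's cap height. I did not use it.

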